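# Fill the core's air gap with spacers

## Robot

A 7-joint arm with a two-finger parallel gripper is mounted at the origin on the work surface. World frame = base frame: x ahead of the robot, y to its left, z up, the work surface at z = 0. Lengths are in m, angles in rad, forces in N, time in s.
With the tool pointing down it reaches from about 0.425 to 0.825 m from the base axis. Payload 3.6 kg.
Tool frame: the origin (TCP) lies where the fingers leave the gripper's body, on its centre line; the fingertips stand 73 mm ahead of it and the grasp point (between the pads) lies 54 mm ahead of it (bot.grasp_offset is the distance from the TCP to the grasp point, in m); y points along the fingers, x is the direction in which the jaws open and shut, and the axes are right-handed (so a half turn about y gives the same grasp; the last joint's range is limited). The gripper opens to 85 mm and grips with 20 to 120 N. Pads are 22 mm wide; open, the fingers measure 114 mm over their backs; the gripper's body (76 mm by 85 mm) begins 54 mm behind the grasp point. The pads swing forward as they close: fully open they stand 13 mm farther back than shut.
Start: joints at [1.306, 0.615, -0.013, 1.423, 0.008, 1.103, -0.04], TCP at [0.154, -0.632, 0.304] pointing down, gripper open.
Joint ranges: [-3.12, 3.12], [-0.3, 2.06], [-1.34, 1.32], [0.26, 2.42], [-1.36, 4.5], [0.01, 1.98], [-2.84, 2.84]. Speed limits (rad/s): [2.79, 2.79, 3.14, 3.14, 3.14, 3.14, 3.14].

## Interface

Orientations are given as a unit quaternion [w, x, y, z].
In Python, from cell import bot gives the robot as it stands. The module is installed in compiled form; this text tells all that it offers.
- The arm moves only by the tool step_arm, never from a script. Its argument "motion" is a list of rows, each an object with "dp": the shift along the tool's x, y, z in m, a list of three; "twist": the turn about the tool's y in degrees. A call has 1 to 12 rows; each row is the pose to reach, as a shift and turn from the pose commanded when the call began, along the tool's axes at that moment; what a row does not reach only later rows make up. A row lasts 1/8 s, in which the tool goes at most 62.5 mm and 10.7 degrees, less where a joint would pass 70% of its speed; a pose out of reach is approached as far as the arm can. A call with a gripper value outside its range is refused whole. "claw" is the opening, from 0 (shut) to 1 (fully open), set as the call begins (left out, the last holds). The fingers move at their own pace and stop on an object; "newtons" is the grip in N (left out, the last holds). Time passes only in rows, so rows that repeat a pose let the fingers close. It gives the time, the measured TCP pose, the force and the opening at its end, in the units of the state.
- bot.read_state(): the state, without advancing time (a new reading comes with each control period).
- bot.read_camera(name): name is "side" or "top" or "wrist"; returns the picture (420x560x3 uint8, red, green, blue); there is no depth.
- bot.calibration(name): a dict with "K" (3x3 intrinsics, pixels), "R" (3x3) and "t" (3): a world point X has camera coordinates R X + t. Camera axes: x right, y down, z forward; pixel columns grow to the right and rows downward; lengths in m; the calibration is good to about 2 mm. A picture is of the moment at which its call begins: read the wrist's pose just before it. calibration takes no time and is no camera call; for the wrist camera it gives the pose at the moment of the call.
- bot.close_job(): hands the job in, once; it reports no verdict.
The state is a dict: "t": time; "qpos": joint angles; "joint_vel": joint speeds; "effort": joint torques, N m; "ee_pos": TCP position; "eef_rot": TCP orientation; "contact_force": force on the tool from outside, world axes, zero at the start; "wrist_torque": the same for the moment, N m; "width": opening from 0.0 (shut) to 1.0 (fully open).
Only numpy, scipy, OpenCV 4.12 (cv2) and the standard library are available. Lean on these libraries where they do the work, as an engineer would, in place of code of your own. Each camera call takes 0.05 s, during which the arm holds its last target.

## Task

On the lab bench the short leg of the U-shaped transformer core must be built up to the height of its other leg, the one that carries the copper coil, so that a yoke can later lie level across both. From the three coloured spacers pick the two whose thicknesses add up to the step between the legs, and stack them flat on the short leg, squarely in line with it, in either order; leave the spacer you do not need where it lies.

Things in the scene. Friction and masses are not known exactly. Their poses are not given: they have to be found in the camera images.
- seat (a point): Centre of the short leg's top face (60 mm in x, 44 in y), 55 mm above the bench, on a grey laminated-steel U core fixed to the bench. x across the core, y along it to the tall leg, z up. Tall leg: centre at y 134 mm, top 40 mm above this face; its copper coil spans y 93-175 mm, below the leg's top. Bar joining the legs: top 15 mm below this face; blue brackets beside it lower still.
- red_spacer: Red plastic spacer block, 60 mm long (own x) by 44 mm wide (own y) and 15 mm thick (own z, up), two dark dots on its face marking bolt holes. Loose, about 55 g; origin at the centre of its underside.
- yellow_spacer: Yellow plastic spacer block, 60 mm long (own x) by 44 mm wide (own y) and 25 mm thick (own z, up), two dark dots on its face marking bolt holes. Loose, about 90 g; origin at the centre of its underside.
- green_spacer: Green plastic spacer block, 60 mm long (own x) by 44 mm wide (own y) and 32 mm thick (own z, up), two dark dots on its face marking bolt holes. Loose, about 115 g; origin at the centre of its underside.
Things that resemble listed ones, but are neither listed nor needed, are in the scene too. What is meant by the red_spacer is not grey, and is the smaller of those in its own colour. Of the things shaped like the yellow_spacer, the yellow one is meant.

How it is judged:
At the end, for the whole second after the job is handed in: Red and yellow spacers stacked in either order on the short leg, at rest: flat within 5 deg, heights within 4 mm of a proper stack (top level with the tall leg), centres within 15 mm of the seat centre, in line with it within 15 deg; green spacer within 30 mm of its start (horizontal distance between each of red_spacer, yellow_spacer and seat below 0.015 m and angle between the x axis of each of red_spacer, yellow_spacer and the x axis of seat, either way round below 0.26 rad and angle between each of red_spacer, yellow_spacer's own z axis and vertical below 0.09 rad and linear speed of each of red_spacer, yellow_spacer below 0.02 m/s and ((z of red_spacer in the frame of seat between -0.004 and 0.004 m and z of yellow_spacer in the frame of seat between 0.011 and 0.019 m) or (z of yellow_spacer in the frame of seat between -0.004 and 0.004 m and z of red_spacer in the frame of seat between 0.021 and 0.029 m)) and distance of green_spacer from where it was at the start of the episode below 0.03 m); the robot touches nothing.
It also fails if it takes over 56 s, if anything falls off the work surface, if the arm or the gripper's body presses on something with over 40 N, if the wrist force passes 120 N, or if a joint passes its speed limit or range.

## Working session

There is one attempt and no reset: what is moved stays moved. The work goes in short steps, Python scripts to look and compute and a tool call to move; the robot and the scene stay as the last step left them, time stands still between calls to the robot, and variables do not carry over. Pictures are saved under pics/ and viewed, and the job is handed in when it is done.

Besides the shell and the picture viewer there is one more tool, called after "Emit:" by a JSON object that holds its "method" and its "body", one argument or row to a line. step_arm: Moves the arm, as the interface text tells. Its arguments: {"type":"object","properties":{"motion":{"type":"array"},"claw":{"type":"number"},"newtons":{"type":"number"}},"required":["motion"]}

```bash
mkdir -p pics; python3 - <<'E'
from cell import bot
import cv2,numpy as np
print(bot.read_state())
for n in ["top","side","wrist"]:
    c=bot.calibration(n); print(n,{k:np.round(v,4).tolist() for k,v in c.items()})
    cv2.imwrite(f"pics/{n}0.png",bot.read_camera(n)[:,:,::-1])
E
```

```text
{'t': 0.0, 'qpos': array([ 1.30550502,  0.6159293 , -0.01262493,  1.42493647,  0.00809197,
        1.10342023, -0.04039914]), 'joint_vel': array([ 0.00017487, -0.0005579 , -0.00022638, -0.00117804, -0.00068011,
        0.00035791,  0.00046541]), 'effort': array([ 2.13245139e-04, -4.69209838e+01,  2.58990694e-01, -1.71032667e+01,
        9.90660454e-03,  9.59050725e-03,  1.37886579e-05]), 'ee_pos': array([ 0.15361905, -0.63097191,  0.3027189 ]), 'eef_rot': array([ 0.55658119, -0.55544185,  0.43760509, -0.43612327]), 'contact_force': array([-0.28357291,  0.15207893,  0.19949932]), 'wrist_torque': array([-0.00838896, -0.04758287,  0.01474725]), 'width': 1.000461492903483}
top {'K': [[457.6319, 0.0, 279.1106], [0.0, 457.6319, 210.9969], [0.0, 0.0, 1.0]], 'R': [[-0.0004, -0.9996, 0.0299], [-0.9815, -0.0053, -0.1916], [0.1917, -0.0294, -0.981]], 't': [-0.0586, 0.5164, 0.8951]}
side {'K': [[529.5629, 0.0, 279.0359], [0.0, 529.5629, 195.3676], [0.0, 0.0, 1.0]], 'R': [[-0.9201, -0.3918, 0.0035], [-0.2203, 0.51, -0.8315], [0.324, -0.7658, -0.5555]], 't': [0.4461, 0.1687, 0.9068]}
wrist {'K': [[370.9714, 0.0, 277.5627], [0.0, 370.9714, 211.4969], [0.0, 0.0, 1.0]], 'R': [[0.2366, -0.9716, -0.0023], [-0.9348, -0.2283, 0.2722], [-0.265, -0.0622, -0.9622]], 't': [-0.6488, -0.036, 0.3793]}
```

View pics/top0.png

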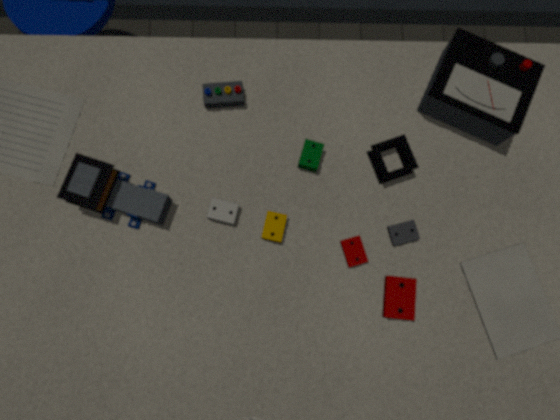

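View pics/side0.png

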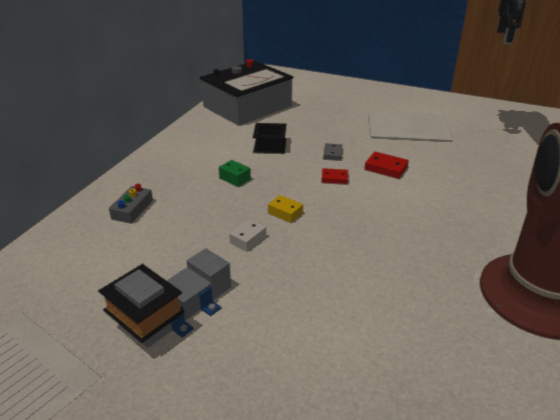

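View pics/wrist0.png

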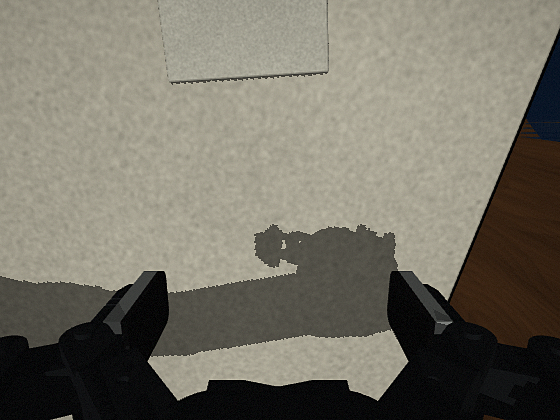

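```bash
cat > h.py <<'E'
import cv2,numpy as np
from cell import bot
def cast(c,uv,z):
    K,R,t=c["K"],c["R"],c["t"]
    d=R.T@np.linalg.inv(K)@np.array([uv[0],uv[1],1.]); o=-R.T@t
    return o+d*(z-o[2])/d[2]
def proj(c,X):
    p=c["K"]@(c["R"]@np.asarray(X,float)+c["t"]); return p[:2]/p[2]
def mask(img,col):
    h=cv2.cvtColor(img,cv2.COLOR_RGB2HSV); H,S,V=cv2.split(h)
    m={"red":((H<8)|(H>172)),"yellow":(H>18)&(H<32),"green":(H>50)&(H<80)}[col]&(S>130)&(V>60)
    return m.astype(np.uint8)*255
def blobs(img,col,amin=150):
    m=mask(img,col); out=[]
    cs,_=cv2.findContours(m,cv2.RETR_EXTERNAL,cv2.CHAIN_APPROX_NONE)
    for c in cs:
        if cv2.contourArea(c)>amin: out.append(c)
    return out
E
python3 - <<'E'
from h import *
Z={"red":.015,"yellow":.025,"green":.032}
for n in ["top","side"]:
    img=cv2.imread(f"pics/{n}0.png")[:,:,::-1].copy(); c=bot.calibration(n)
    for col in Z:
        for b in blobs(img,col):
            r=cv2.minAreaRect(b); 
            print(n,col,cv2.contourArea(b),np.round(r[0],1),np.round(r[1],1),round(r[2]),np.round(cast(c,r[0],Z[col]),4))
t=cv2.imread("pics/top0.png"); s=cv2.imread("pics/side0.png")
f=lambda im:cv2.resize(im,None,fx=5,fy=5,interpolation=cv2.INTER_CUBIC)
cv2.imwrite("pics/tc.png",f(t[145:235,50:185])); cv2.imwrite("pics/sc.png",f(s[240:340,90:245]))
cv2.imwrite("pics/tb.png",f(t[200:280,255:380]))
E
```

```text
top red 1228.5 [399.4 297.8] [31.2 42.9] 3 [ 0.3403 -0.3093  0.015 ]
top red 524.0 [353.9 251.1] [28.5 19.9] 72 [ 0.4378 -0.217   0.015 ]
top yellow 555.5 [274.1 226.4] [21. 29.] 13 [ 0.4884 -0.0476  0.025 ]
top green 364.5 [311.2 153.5] [18.6 24.3] 16 [ 0.6475 -0.1275  0.032 ]
side red 2426.5 [520.8 302.3] [99.8 44.9] 48 [0.0316 0.0515 0.015 ]
side red 329.0 [334.5 175.7] [25.7 14.1] 4 [ 0.436  -0.2053  0.015 ]
side red 713.5 [385.6 164.4] [41.2 20.4] 14 [ 0.3418 -0.3008  0.015 ]
side yellow 613.5 [284.9 208.3] [34.5 21.9] 22 [ 0.4846 -0.0292  0.025 ]
side green 366.0 [232.3 171.4] [25.9 21. ] 27 [ 0.6429 -0.1054  0.032 ]
```

View pics/tc.png

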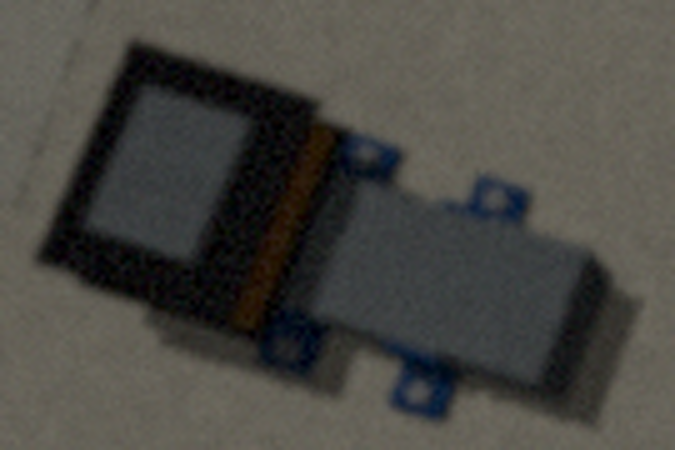

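View pics/sc.png

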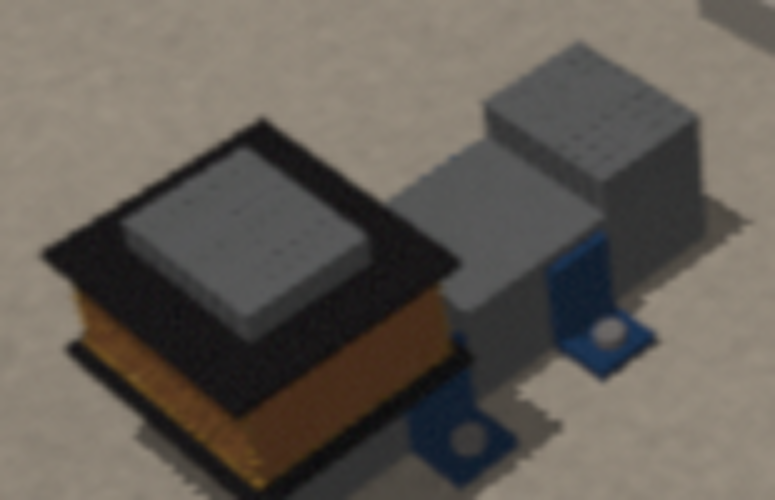

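View pics/tb.png

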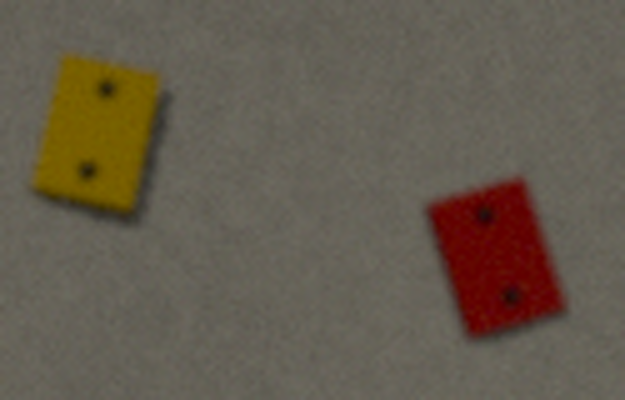

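```bash
python3 - <<'E'
from h import *
T=bot.calibration("top");S=bot.calibration("side")
px=lambda l,o:[((u+.5)/5-.5+o[0],(v+.5)/5-.5+o[1]) for u,v in l]
def rep(n,P):
    P=np.array(P)[:,:2]; print(n,np.round(P,4).tolist(),'c',np.round(P.mean(0),4)); return P
s=rep("short side",[cast(S,p,.055) for p in px([(578,42),(485,103),(600,180),(698,118)],(90,240))])
d=lambda a:np.round(np.degrees(np.arctan2(a[1],a[0])),1)
print(np.linalg.norm(np.roll(s,-1,0)-s,axis=1), d(s[0]-s[1]),d(s[3]-s[2]),d(s[1]-s[0]),d(s[1]-s[2]),d(s[0]-s[3]))
t=rep("tall top",[cast(T,p,.095) for p in px([(140,85),(252,120),(195,260),(85,225)],(50,145))])
print(np.linalg.norm(np.roll(t,-1,0)-t,axis=1),d(t[0]-t[1]),d(t[3]-t[2]),d(t[0]-t[3]),d(t[1]-t[2]))
t2=rep("tall side",[cast(S,p,.095) for p in px([(243,148),(122,222),(247,318),(368,240)],(90,240))])
e=rep("short end top",[cast(T,p,.055) for p in px([(585,255),(540,385)],(50,145))]); print(d(e[0]-e[1]),np.linalg.norm(e[0]-e[1]))
ax=t.mean(0)-s.mean(0); ax2=t.mean(0)-e.mean(0)
print("axis",d(ax),np.linalg.norm(ax),d(ax2),np.linalg.norm(ax2))
for n,l,z in [("yel",[(107,89),(88,170)],.025),("red",[(485,215),(512,296)],.015)]:
    P=rep(n,[cast(T,p,z) for p in px(l,(255,200))]); print(d(P[0]-P[1]))
img=cv2.imread("pics/top0.png")[:,:,::-1].copy()
for col,z in (("yellow",.025),("red",.015)):
    for b in blobs(img,col):
        P=rep(col,[cast(T,p,z) for p in cv2.boxPoints(cv2.minAreaRect(b))]); print(d(P[0]-P[1]),d(P[1]-P[2]),np.linalg.norm(P[0]-P[1]),np.linalg.norm(P[2]-P[1]))
st=bot.read_state()
from scipy.spatial.transform import Rotation as R
q=st["eef_rot"]; print(np.round(R.from_quat(q[[1,2,3,0]]).as_matrix(),4),st["t"])
E
```

```text
short side [[0.5497, 0.1756], [0.5624, 0.2162], [0.5081, 0.2343], [0.4929, 0.1946]] c [0.5283 0.2052]
[0.04252783 0.05727093 0.04248492 0.05984882] -107.4 -110.9 72.6 -18.4 -18.5
tall top [[0.6056, 0.3439], [0.5915, 0.2989], [0.5346, 0.3168], [0.5483, 0.3604]] c [0.57 0.33]
[0.04712869 0.05970892 0.0457968  0.05957598] 72.7 72.5 -16.1 -17.4
tall side [[0.5918, 0.3024], [0.6053, 0.3438], [0.5479, 0.362], [0.534, 0.3214]] c [0.5698 0.3324]
short end top [[0.5467, 0.1742], [0.4924, 0.1898]] c [0.5196 0.182 ]
-16.1 0.05650249568982359
axis 71.5 0.13164746412848408 71.2 0.15635603371380077
yel [[0.5077, -0.0515], [0.473, -0.0435]] c [ 0.4904 -0.0475]
-12.9
red [[0.4558, -0.2127], [0.4214, -0.2231]] c [ 0.4386 -0.2179]
16.8
yellow [[0.4633, -0.0194], [0.5238, -0.0328], [0.5139, -0.0762], [0.4535, -0.0623]] c [ 0.4886 -0.0476]
167.5 77.1 0.06197949839145017 0.04456713002512105
red [[0.2984, -0.2724], [0.3863, -0.281], [0.3829, -0.347], [0.295, -0.3372]] c [ 0.3407 -0.3094]
174.4 87.1 0.08829642854471599 0.06608901967205667
red [[0.4598, -0.1878], [0.4735, -0.2287], [0.416, -0.2459], [0.4026, -0.2054]] c [ 0.438 -0.217]
108.5 16.6 0.043147390898445645 0.06002292716247807
[[ 2.366e-01 -5.000e-04  9.716e-01]
 [-9.716e-01  2.000e-03  2.366e-01]
 [-2.000e-03 -1.000e+00  0.000e+00]] 0.15
```

```bash
cat >> h.py <<'E'
from scipy.spatial.transform import Rotation as Ro
def goto(p,jaw,st=None):
    st=st or bot.read_state(); q=st["eef_rot"]; M=Ro.from_quat(q[[1,2,3,0]]).as_matrix()
    a=np.degrees(np.arctan2(M[1,0],M[0,0]))
    print("t",round(st["t"],2),"pos",np.round(st["ee_pos"],4),"jaw",round(a,2),"axis",np.round(M[:,1],3),"F",np.round(st["contact_force"],1),"w",round(st["width"],3),"q",np.round(st["qpos"],2))
    tw=-((jaw-a+180)%360-180)
    print(" dp",np.round(M.T@(np.array(p)-st["ee_pos"]),4),"twist",round(tw,1))
E
python3 -c "
from h import *
goto([.4382,-.2174,.15],-73.3)"
```

```text
t 0.15 pos [ 0.1537 -0.6311  0.303 ] jaw -76.31 axis [-0.     0.002 -1.   ] F [ 0.2 -0.1 -0.2] w 0.997 q [ 1.31  0.62 -0.01  1.42  0.01  1.1  -0.04]
 dp [-0.3343  0.1537  0.3743] twist -3.0
```

Emit:
{"method": "step_arm", "body": {
  "motion": [
    {"dp": [-0.03, 0.014, 0.034], "twist": 0},
    {"dp": [-0.07, 0.032, 0.078], "twist": -1},
    {"dp": [-0.11, 0.05, 0.123], "twist": -2},
    {"dp": [-0.15, 0.07, 0.168], "twist": -3},
    {"dp": [-0.19, 0.087, 0.213], "twist": -3},
    {"dp": [-0.23, 0.105, 0.257], "twist": -3},
    {"dp": [-0.27, 0.123, 0.302], "twist": -3},
    {"dp": [-0.305, 0.14, 0.341], "twist": -3},
    {"dp": [-0.334, 0.154, 0.374], "twist": -3},
    {"dp": [-0.334, 0.154, 0.374], "twist": -3},
    {"dp": [-0.334, 0.154, 0.374], "twist": -3}
  ],
  "claw": 1,
  "newtons": 40
}}

```text
t: 1.52
ee_pos: [0.4378, -0.219, 0.1498]
eef_rot: [-0.567, 0.567, -0.422, 0.422]
contact_force: [-0.1, -1.3, 0.1]
width: 1.005
```

```bash
python3 -c "
from h import *
c=bot.calibration('wrist');im=bot.read_camera('wrist');cv2.imwrite('pics/w1.png',im[:,:,::-1])
for b in blobs(im,'red'):
    P=np.array([cast(c,p,.015) for p in cv2.boxPoints(cv2.minAreaRect(b))]);print(P.round(4).tolist(),P.mean(0),cv2.contourArea(b))
goto([.4382,-.2174,.075],-73.3)"
```

```text
[[0.3453, -0.2729, 0.015], [0.4003, -0.2788, 0.015], [0.3889, -0.3266, 0.015], [0.3314, -0.3235, 0.015]] [ 0.36647186 -0.30044106  0.015     ] 3953.5
[[0.4655, -0.1889, 0.015], [0.4778, -0.23, 0.015], [0.4196, -0.2493, 0.015], [0.4063, -0.2049, 0.015]] [ 0.44229578 -0.21828791  0.015     ] 7483.0
t 1.57 pos [ 0.4375 -0.2197  0.1501] jaw -73.43 axis [-0.    -0.001 -1.   ] F [-0.3  0.5  1.1] w 0.999 q [ 0.42  0.6  -0.    2.04  0.01  0.5  -0.87]
 dp [-0.0021  0.0751  0.0014] twist -0.1
```

View pics/w1.png

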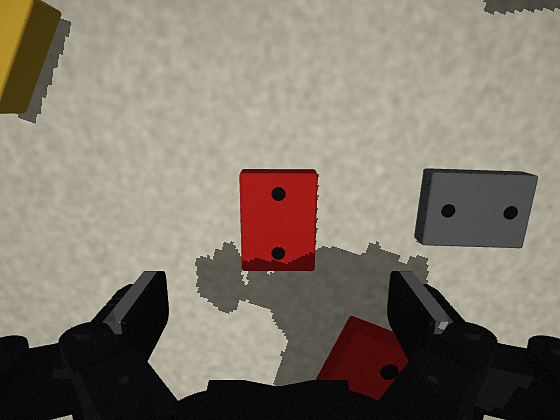

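```bash
python3 -c "
from h import *
c=bot.calibration('wrist')
P=np.array([cast(c,p,.015) for p in [(278.5,194),(278.3,253)]]);print(P,P.mean(0))
d=P[0]-P[1];print(np.degrees(np.arctan2(d[1],d[0])))
goto(list(P.mean(0)[:2])+[.074],-73.3)"
```

```text
[[ 0.45760949 -0.21445749  0.015     ]
 [ 0.42310102 -0.22462894  0.015     ]] [ 0.44035525 -0.21954322  0.015     ]
16.423008678834442
t 1.57 pos [ 0.4375 -0.2197  0.1501] jaw -73.43 axis [-0.    -0.001 -1.   ] F [-0.3  0.5  1.1] w 0.999 q [ 0.42  0.6  -0.    2.04  0.01  0.5  -0.87]
 dp [0.0006 0.0761 0.0028] twist -0.1
```

Emit:
{"method": "step_arm", "body": {
  "motion": [
    {"dp": [0, 0.03, 0.002], "twist": 0},
    {"dp": [0, 0.06, 0.002], "twist": 0},
    {"dp": [0, 0.076, 0.002], "twist": 0},
    {"dp": [0, 0.076, 0.002], "twist": 0},
    {"dp": [0, 0.076, 0.002], "twist": 0}
  ]
}}

```text
t: 2.2
ee_pos: [0.4403, -0.2186, 0.0747]
eef_rot: [0.567, -0.567, 0.422, -0.423]
contact_force: [0.3, -0.9, 0.3]
width: 1.003
```

Emit:
{"method": "step_arm", "body": {
  "motion": [
    {"dp": [0, 0, 0], "twist": 0},
    {"dp": [0, 0, 0], "twist": 0},
    {"dp": [0, 0, 0], "twist": 0},
    {"dp": [0, 0, 0], "twist": 0},
    {"dp": [0, 0, 0], "twist": 0},
    {"dp": [0, 0, 0], "twist": 0}
  ],
  "claw": 0,
  "newtons": 40
}}

```text
t: 2.95
ee_pos: [0.4403, -0.218, 0.0747]
eef_rot: [0.567, -0.567, 0.422, -0.423]
contact_force: [-0.4, 0.5, 5.0]
width: 0.505
```

```bash
python3 -c "
from h import *
im=bot.read_camera('wrist');cv2.imwrite('pics/w2.png',im[:,:,::-1])
goto([.44,-.2195,.15],-73.3)"
```

```text
t 3.0 pos [ 0.4403 -0.218   0.0747] jaw -73.31 axis [ 0.001 -0.    -1.   ] F [-1.3  1.1  4.6] w 0.498 q [ 0.42  0.74 -0.    2.07  0.01  0.32 -0.87]
 dp [ 0.0014 -0.0753 -0.0007] twist -0.0
```

View pics/w2.png

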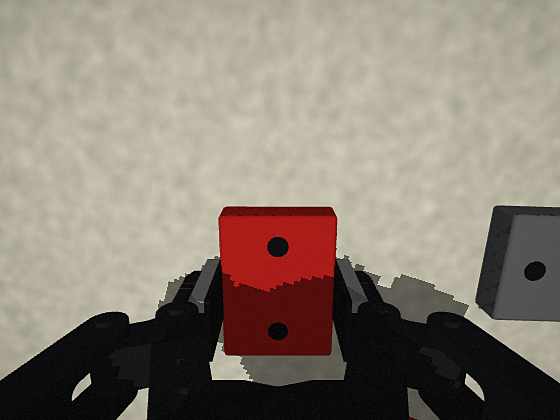

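Emit:
{"method": "step_arm", "body": {
  "motion": [
    {"dp": [0, -0.03, 0], "twist": 0},
    {"dp": [0, -0.07, 0], "twist": 0},
    {"dp": [0, -0.11, 0], "twist": 0},
    {"dp": [0, -0.13, 0], "twist": 0},
    {"dp": [0, -0.13, 0], "twist": 0}
  ]
}}

```text
t: 3.62
ee_pos: [0.4407, -0.2182, 0.2053]
eef_rot: [0.568, -0.567, 0.421, -0.423]
contact_force: [0.0, 0.9, -1.5]
width: 0.504
```

```bash
python3 -c "
from h import *
c=bot.calibration('wrist');im=bot.read_camera('wrist');cv2.imwrite('pics/w3.png',im[:,:,::-1])
goto([.528,.204,.205],-107.7)
b=max(blobs(im,'red'),key=cv2.contourArea)
m=np.zeros(im.shape[:2],np.uint8);cv2.drawContours(m,[b],-1,255,-1)
d=((cv2.cvtColor(im,cv2.COLOR_RGB2HSV)[:,:,2]<45)&(cv2.erode(m,np.ones((7,7)))>0)).astype(np.uint8)
n,_,s,ce=cv2.connectedComponentsWithStats(d)
for k in range(1,n):
    if s[k,4]>30: print(ce[k],s[k,4],cast(c,ce[k],bot.read_state()['ee_pos'][2]-.0747+.015))
"
```

```text
t 3.67 pos [ 0.44   -0.2179  0.2041] jaw -73.31 axis [ 0.001 -0.    -1.   ] F [ 0.1 -0.5 -0.5] w 0.502 q [ 0.42  0.51 -0.    1.99  0.    0.64 -0.87]
 dp [-0.3788 -0.0009  0.2055] twist 34.4
[277.54268293 246.47256098] 328 [ 0.4578556  -0.21322913  0.14442314]
[277.5795053  330.78091873] 283 [ 0.42300729 -0.22369081  0.14442314]
```

View pics/w3.png

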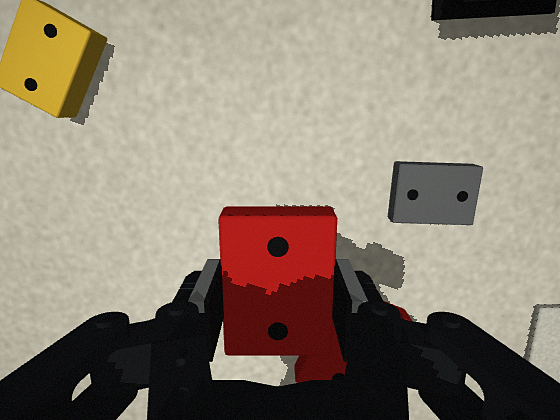

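Emit:
{"method": "step_arm", "body": {
  "motion": [
    {"dp": [-0.03, 0, 0.016], "twist": 3},
    {"dp": [-0.07, 0, 0.038], "twist": 7},
    {"dp": [-0.11, 0, 0.06], "twist": 11},
    {"dp": [-0.15, 0, 0.081], "twist": 15},
    {"dp": [-0.19, 0, 0.103], "twist": 19},
    {"dp": [-0.23, 0, 0.125], "twist": 23},
    {"dp": [-0.27, 0, 0.146], "twist": 27},
    {"dp": [-0.31, 0, 0.168], "twist": 31},
    {"dp": [-0.345, 0, 0.187], "twist": 34.4},
    {"dp": [-0.379, 0, 0.2055], "twist": 34.4},
    {"dp": [-0.379, 0, 0.2055], "twist": 34.4},
    {"dp": [-0.379, 0, 0.2055], "twist": 34.4}
  ]
}}

```text
t: 5.18
ee_pos: [0.5273, 0.203, 0.2025]
eef_rot: [-0.416, 0.418, -0.571, 0.571]
contact_force: [-0.6, -0.1, -0.5]
width: 0.498
```

```bash
python3 -c "
from h import *
c=bot.calibration('wrist');im=bot.read_camera('wrist');cv2.imwrite('pics/w4.png',im[:,:,::-1])
im=bot.read_camera('side');cv2.imwrite('pics/s4.png',im[:,:,::-1]);cv2.imwrite('pics/s4c.png',cv2.resize(im[150:350,80:280,::-1],None,fx=3,fy=3))
goto([.528,.204,.131],-107.7)
"
```

```text
t 5.28 pos [0.5278 0.2021 0.2032] jaw -107.86 axis [-0.002 -0.002 -1.   ] F [-0.6 -0.6 -0.8] w 0.499 q [-0.54  0.61  0.22  1.79 -0.18  0.76 -2.11]
 dp [-0.002   0.0722 -0.0003] twist -0.2
```

View pics/w4.png

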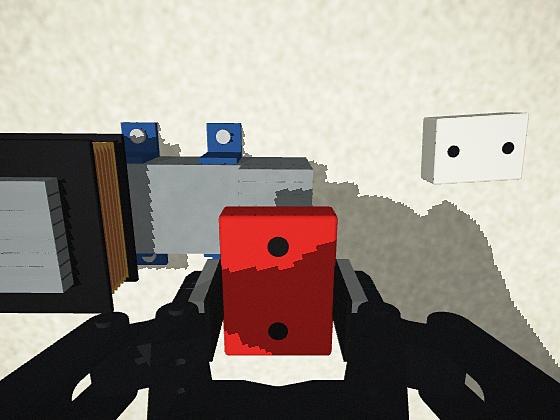

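View pics/s4c.png

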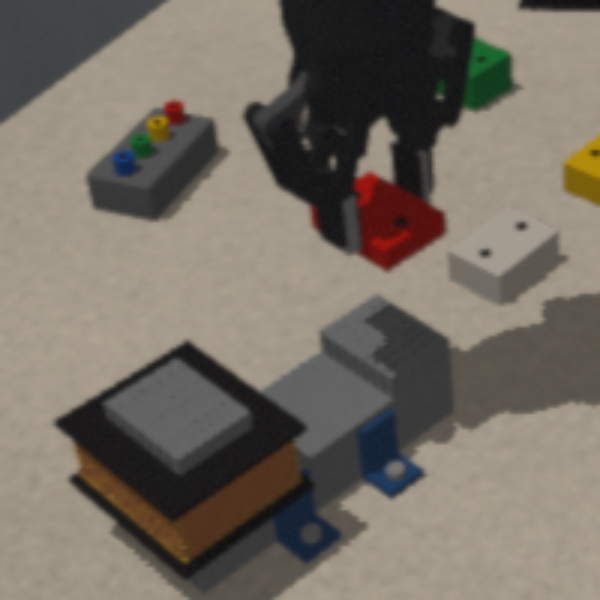

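```bash
python3 -c "
from h import *
im=cv2.imread('pics/w4.png');cv2.imwrite('pics/w4c.png',cv2.resize(im[110:270,100:340],None,fx=3.3,fy=3.3,interpolation=cv2.INTER_CUBIC))
"
```

```text
(no output)
```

View pics/w4c.png

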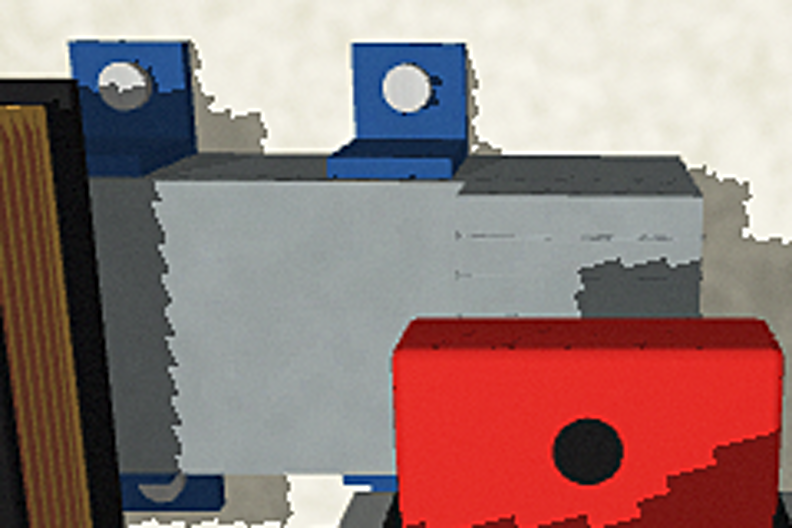

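```bash
python3 -c "
from h import *
c=bot.calibration('wrist')
P=np.array([cast(c,p,.055) for p in [(238.8,169.1),(312.7,169.4)]]);d=P[0]-P[1];d/=np.linalg.norm(d);print(P,np.linalg.norm(P[0]-P[1]),np.degrees(np.arctan2(d[1],d[0])))
x=np.array([d[1],-d[0],0]);print(P.mean(0)-.03*x)
goto([.5285,.204,.131],-107.7)"
```

```text
[[0.56598044 0.21336284 0.055     ]
 [0.55234745 0.17169366 0.055     ]] 0.04384266326441824 71.88335237509963
[0.53065119 0.20185683 0.055     ]
t 5.28 pos [0.5278 0.2021 0.2032] jaw -107.86 axis [-0.002 -0.002 -1.   ] F [-0.6 -0.6 -0.8] w 0.499 q [-0.54  0.61  0.22  1.79 -0.18  0.76 -2.11]
 dp [-0.0022  0.0722  0.0002] twist -0.2
```

Emit:
{"method": "step_arm", "body": {
  "motion": [
    {"dp": [-0.001, 0.03, 0.0015], "twist": 0},
    {"dp": [-0.001, 0.055, 0.0015], "twist": 0},
    {"dp": [-0.001, 0.068, 0.0015], "twist": 0},
    {"dp": [-0.001, 0.072, 0.0015], "twist": 0},
    {"dp": [-0.001, 0.073, 0.0015], "twist": 0},
    {"dp": [-0.001, 0.073, 0.0015], "twist": 0}
  ]
}}

```text
t: 6.02
ee_pos: [0.5303, 0.2047, 0.1317]
eef_rot: [-0.418, 0.416, -0.571, 0.571]
contact_force: [-0.2, 0.4, 0.0]
width: 0.502
```

```bash
python3 -c "
from h import *
im=bot.read_camera('side');cv2.imwrite('pics/s5c.png',cv2.resize(im[200:340,90:260,::-1],None,fx=4,fy=4,interpolation=cv2.INTER_CUBIC))
goto([.5295,.203,.130],-107.9)
"
```

```text
t 6.08 pos [0.5302 0.2047 0.1317] jaw -107.71 axis [ 0.001  0.001 -1.   ] F [-0.3 -0.3 -0.6] w 0.499 q [-0.52  0.72  0.18  1.84 -0.21  0.6  -2.09]
 dp [ 0.0019  0.0017 -0.0002] twist 0.2
```

View pics/s5c.png

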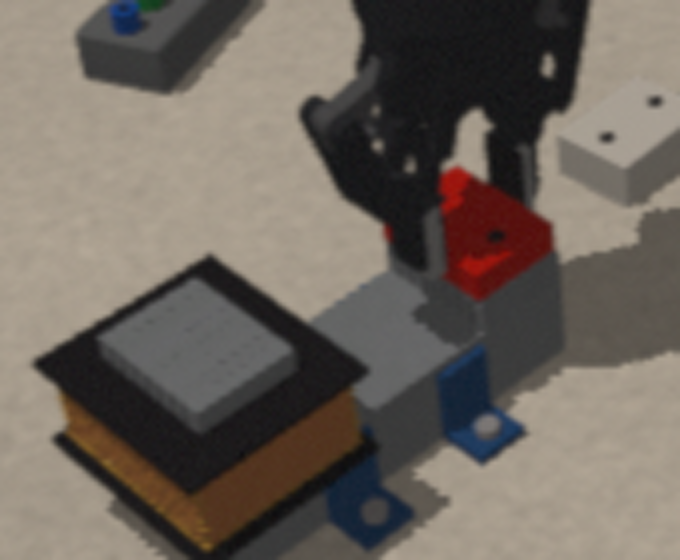

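Emit:
{"method": "step_arm", "body": {
  "motion": [
    {"dp": [0.0015, 0.001, 0], "twist": 0},
    {"dp": [0.0015, 0.002, 0], "twist": 0},
    {"dp": [0.0015, 0.002, 0], "twist": 0}
  ]
}}

```text
t: 6.45
ee_pos: [0.5295, 0.203, 0.1298]
eef_rot: [-0.417, 0.417, -0.571, 0.571]
contact_force: [-2.0, -1.1, 5.8]
width: 0.5
```

Contact (about 6 N). Release, then rise.

Emit:
{"method": "step_arm", "body": {
  "motion": [
    {"dp": [0, 0, 0], "twist": 0},
    {"dp": [0, 0, 0], "twist": 0},
    {"dp": [0, 0, 0], "twist": 0},
    {"dp": [0, 0, 0], "twist": 0},
    {"dp": [0, -0.02, 0], "twist": 0},
    {"dp": [0, -0.05, 0], "twist": 0},
    {"dp": [0, -0.08, 0], "twist": 0},
    {"dp": [0, -0.08, 0], "twist": 0}
  ],
  "claw": 1
}}

```text
t: 7.45
ee_pos: [0.5307, 0.2035, 0.2113]
eef_rot: [-0.419, 0.415, -0.571, 0.572]
contact_force: [0.2, -0.1, -1.3]
width: 1.002
```

```bash
python3 -c "
from h import *
c=bot.calibration('wrist');im=bot.read_camera('wrist');cv2.imwrite('pics/w6.png',im[:,:,::-1])
im=bot.read_camera('top')
for b in blobs(im,'yellow')+blobs(im,'red')+blobs(im,'green'): print(cv2.minAreaRect(b))
goto([.4892,-.0476,.21],-102.8)
"
```

```text
((274.11517333984375, 226.33425903320312), (21.211748123168945, 29.081830978393555), 12.994616508483887)
((399.3430480957031, 297.8245849609375), (31.28508949279785, 42.98926544189453), 3.1798300743103027)
((311.0943298339844, 153.6697998046875), (18.6810359954834, 24.58753776550293), 15.945394515991211)
t 7.55 pos [0.529  0.2031 0.2086] jaw -107.71 axis [-0.001 -0.    -1.   ] F [-0.5  1.  -0.1] w 0.997 q [-0.55  0.61  0.22  1.79 -0.18  0.77 -2.11]
 dp [ 0.251  -0.0013  0.0383] twist -4.9
```

View pics/w6.png

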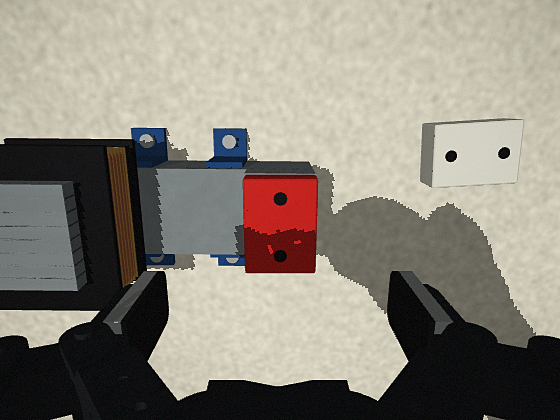

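```bash
python3 -c "
from h import *
c=bot.calibration('wrist')
P=np.array([cast(c,p,.07) for p in [(280,199),(279.5,256)]]);d=P[0]-P[1];print(P,P.mean(0),np.degrees(np.arctan2(d[1],d[0])))
im=cv2.imread('pics/w6.png');cv2.imwrite('pics/w6c.png',cv2.resize(im[140:290,200:360],None,fx=4,fy=4,interpolation=cv2.INTER_CUBIC))
"
```

```text
[[0.54472783 0.19634391 0.07      ]
 [0.510905   0.20739601 0.07      ]] [0.52781641 0.20186996 0.07      ] -18.095549333479656
```

View pics/w6c.png

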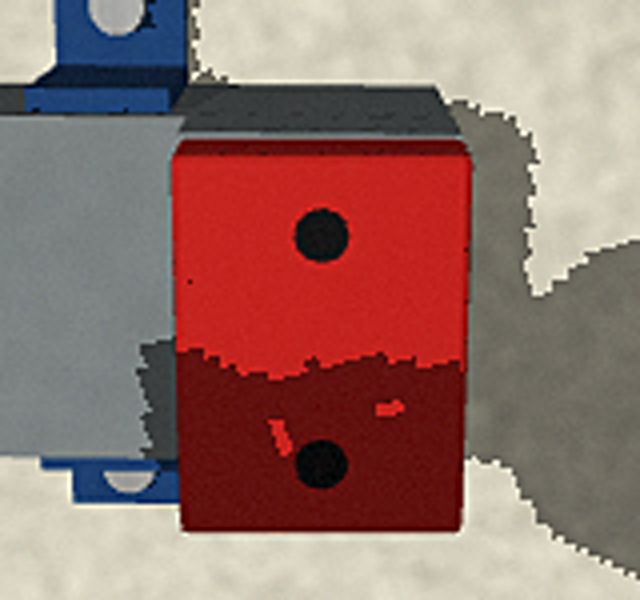

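Emit:
{"method": "step_arm", "body": {
  "motion": [
    {"dp": [0.03, 0, 0.005], "twist": -1},
    {"dp": [0.07, 0, 0.011], "twist": -2},
    {"dp": [0.11, 0, 0.017], "twist": -3},
    {"dp": [0.15, 0, 0.023], "twist": -4},
    {"dp": [0.19, 0, 0.029], "twist": -4.9},
    {"dp": [0.225, 0, 0.034], "twist": -4.9},
    {"dp": [0.251, 0, 0.0383], "twist": -4.9},
    {"dp": [0.251, 0.02, 0.0383], "twist": -4.9},
    {"dp": [0.251, 0.05, 0.0383], "twist": -4.9},
    {"dp": [0.251, 0.05, 0.0383], "twist": -4.9}
  ]
}}

```text
t: 8.8
ee_pos: [0.4874, -0.0474, 0.1564]
eef_rot: [0.439, -0.443, 0.555, -0.551]
contact_force: [-0.5, 0.9, 1.0]
width: 0.998
```

```bash
python3 -c "
from h import *
c=bot.calibration('wrist');im=bot.read_camera('wrist');cv2.imwrite('pics/w7.png',im[:,:,::-1])
b=max(blobs(im,'yellow'),key=cv2.contourArea)
m=np.zeros(im.shape[:2],np.uint8);cv2.drawContours(m,[b],-1,255,-1)
d=((cv2.cvtColor(im,cv2.COLOR_RGB2HSV)[:,:,2]<45)&(cv2.erode(m,np.ones((7,7)))>0)).astype(np.uint8)
n,_,s,ce=cv2.connectedComponentsWithStats(d)
P=np.array([cast(c,ce[k],.025) for k in range(1,n) if s[k,4]>30]);print(P,P.mean(0)); d=P[0]-P[1];a=np.degrees(np.arctan2(d[1],d[0]));print(a)
goto([*P.mean(0)[:2],.08],a-90)
"
```

```text
[[ 0.5099616  -0.05158424  0.025     ]
 [ 0.47473401 -0.04362666  0.025     ]] [ 0.49234781 -0.04760545  0.025     ]
-12.728936507884324
t 8.85 pos [ 0.4885 -0.0475  0.1577] jaw -102.82 axis [-0.004  0.    -1.   ] F [0.3 1.1 0.4] w 1.004 q [-0.05  0.59  0.15  2.03 -0.16  0.53 -1.58]
 dp [-0.0008  0.0777  0.0041] twist -0.1
```

View pics/w7.png

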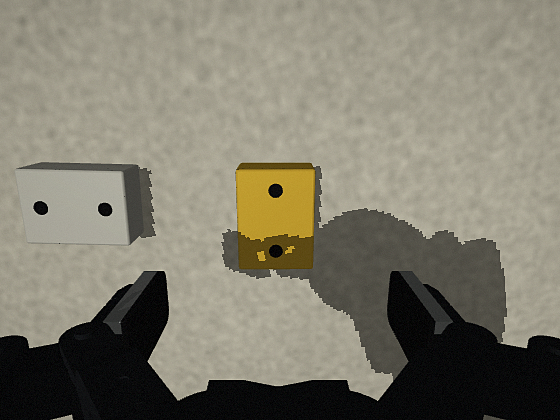

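Emit:
{"method": "step_arm", "body": {
  "motion": [
    {"dp": [0, 0.02, 0.003], "twist": 0},
    {"dp": [-0.001, 0.05, 0.003], "twist": 0},
    {"dp": [-0.001, 0.074, 0.003], "twist": 0},
    {"dp": [-0.001, 0.079, 0.003], "twist": 0},
    {"dp": [-0.001, 0.079, 0.003], "twist": 0},
    {"dp": [-0.001, 0.079, 0.003], "twist": 0}
  ]
}}

```text
t: 9.6
ee_pos: [0.4933, -0.0473, 0.081]
eef_rot: [-0.442, 0.44, -0.552, 0.553]
contact_force: [0.4, -0.1, -0.2]
width: 1.001
```

Emit:
{"method": "step_arm", "body": {
  "motion": [
    {"dp": [0, 0, 0], "twist": 0},
    {"dp": [0, 0, 0], "twist": 0},
    {"dp": [0, 0, 0], "twist": 0},
    {"dp": [0, 0, 0], "twist": 0},
    {"dp": [0, 0, 0], "twist": 0},
    {"dp": [0, 0, 0], "twist": 0}
  ],
  "claw": 0,
  "newtons": 40
}}

```text
t: 10.35
ee_pos: [0.4928, -0.0473, 0.0805]
eef_rot: [-0.441, 0.441, -0.553, 0.553]
contact_force: [-0.4, -0.3, 5.8]
width: 0.504
```

Emit:
{"method": "step_arm", "body": {
  "motion": [
    {"dp": [0, -0.03, 0], "twist": 0},
    {"dp": [0, -0.07, 0], "twist": 0},
    {"dp": [0, -0.11, 0], "twist": 0},
    {"dp": [0, -0.145, 0], "twist": 0},
    {"dp": [0, -0.145, 0], "twist": 0},
    {"dp": [0, -0.145, 0], "twist": 0}
  ]
}}

```text
t: 11.1
ee_pos: [0.4918, -0.0471, 0.224]
eef_rot: [0.441, -0.442, 0.553, -0.552]
contact_force: [0.7, 1.2, -2.0]
width: 0.503
```

```bash
python3 -c "
from h import *
c=bot.calibration('wrist');im=bot.read_camera('wrist');cv2.imwrite('pics/w8.png',im[:,:,::-1])
zt=bot.read_state()['ee_pos'][2]-.078+.025
b=max(blobs(im,'yellow'),key=cv2.contourArea)
m=np.zeros(im.shape[:2],np.uint8);cv2.drawContours(m,[b],-1,255,-1)
d=((cv2.cvtColor(im,cv2.COLOR_RGB2HSV)[:,:,2]<45)&(cv2.erode(m,np.ones((7,7)))>0)).astype(np.uint8)
n,_,s,ce=cv2.connectedComponentsWithStats(d)
P=np.array([cast(c,ce[k],zt) for k in range(1,n) if s[k,4]>30]);print(P,P.mean(0)); d=P[0]-P[1];a=np.degrees(np.arctan2(d[1],d[0]));print(a)
goto([.5285,.2025,.223],-108)
"
```

```text
[[ 0.50967377 -0.05138362  0.17062118]
 [ 0.4749921  -0.0435005   0.17062118]] [ 0.49233293 -0.04744206  0.17062118]
-12.80571448437554
t 11.15 pos [ 0.4916 -0.0471  0.2236] jaw -102.81 axis [-0.003  0.    -1.   ] F [ 0.1  0.1 -1.2] w 0.503 q [-0.08  0.49  0.19  1.97 -0.13  0.7  -1.6 ]
 dp [-0.2515  0.0006 -0.0194] twist 5.2
```

View pics/w8.png

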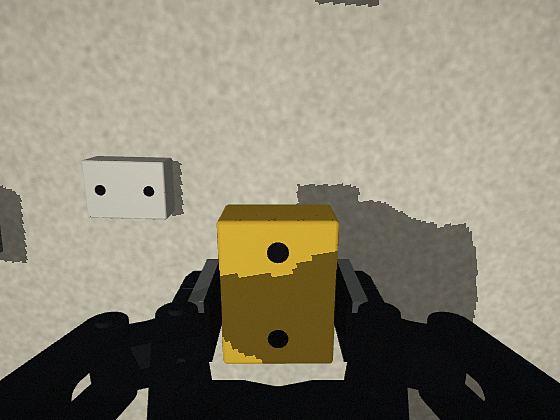

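Emit:
{"method": "step_arm", "body": {
  "motion": [
    {"dp": [-0.03, 0, -0.003], "twist": 1},
    {"dp": [-0.07, 0, -0.006], "twist": 2},
    {"dp": [-0.11, 0, -0.009], "twist": 3},
    {"dp": [-0.15, 0, -0.012], "twist": 4},
    {"dp": [-0.19, 0, -0.015], "twist": 5.2},
    {"dp": [-0.225, 0, -0.018], "twist": 5.2},
    {"dp": [-0.252, 0, -0.019], "twist": 5.2},
    {"dp": [-0.252, 0, -0.019], "twist": 5.2},
    {"dp": [-0.252, 0.03, -0.019], "twist": 5.2},
    {"dp": [-0.252, 0.055, -0.019], "twist": 5.2},
    {"dp": [-0.252, 0.06, -0.019], "twist": 5.2},
    {"dp": [-0.252, 0.06, -0.019], "twist": 5.2}
  ]
}}

```text
t: 12.65
ee_pos: [0.53, 0.2016, 0.1647]
eef_rot: [-0.415, 0.416, -0.572, 0.572]
contact_force: [0.1, 0.2, -1.0]
width: 0.506
```

```bash
python3 -c "
from h import *
im=bot.read_camera('side');cv2.imwrite('pics/s9c.png',cv2.resize(im[200:340,90:260,::-1],None,fx=4,fy=4,interpolation=cv2.INTER_CUBIC))
goto([.529,.203,.152],-108)
"
```

```text
t 12.7 pos [0.5304 0.202  0.1654] jaw -108.07 axis [ 0.001 -0.    -1.   ] F [ 0.4  0.2 -1.2] w 0.501 q [-0.53  0.67  0.2   1.82 -0.2   0.67 -2.1 ]
 dp [-0.0005  0.0134 -0.0017] twist -0.1
```

View pics/s9c.png

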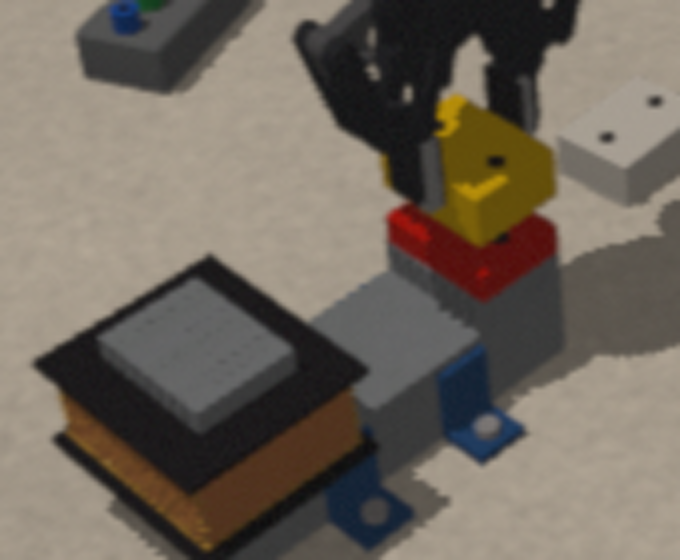

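Emit:
{"method": "step_arm", "body": {
  "motion": [
    {"dp": [-0.0005, 0.008, -0.001], "twist": 0},
    {"dp": [-0.0005, 0.012, -0.001], "twist": 0},
    {"dp": [-0.0005, 0.014, -0.001], "twist": 0},
    {"dp": [-0.0005, 0.014, -0.001], "twist": 0}
  ]
}}

```text
t: 13.2
ee_pos: [0.5292, 0.2035, 0.1509]
eef_rot: [0.416, -0.416, 0.572, -0.572]
contact_force: [0.1, 0.7, -1.2]
width: 0.507
```

Emit:
{"method": "step_arm", "body": {
  "motion": [
    {"dp": [0, 0.001, 0], "twist": 0},
    {"dp": [0, 0.001, 0], "twist": 0}
  ]
}}

```text
t: 13.45
ee_pos: [0.5293, 0.2035, 0.1506]
eef_rot: [0.416, -0.415, 0.572, -0.572]
contact_force: [-1.4, 0.1, 3.1]
width: 0.502
```

Contact. Release and rise.

Emit:
{"method": "step_arm", "body": {
  "motion": [
    {"dp": [0, 0, 0], "twist": 0},
    {"dp": [0, 0, 0], "twist": 0},
    {"dp": [0, 0, 0], "twist": 0},
    {"dp": [0, 0, 0], "twist": 0},
    {"dp": [0, -0.02, 0], "twist": 0},
    {"dp": [0, -0.05, 0], "twist": 0},
    {"dp": [0, -0.09, 0], "twist": 0},
    {"dp": [0, -0.09, 0], "twist": 0}
  ],
  "claw": 1
}}

```text
t: 14.45
ee_pos: [0.531, 0.2038, 0.2432]
eef_rot: [-0.418, 0.413, -0.571, 0.573]
contact_force: [0.6, -0.5, -1.2]
width: 1.0
```

```bash
python3 -c "
from h import *
c=bot.calibration('wrist');im=bot.read_camera('wrist');cv2.imwrite('pics/w10.png',im[:,:,::-1])
b=max(blobs(im,'yellow'),key=cv2.contourArea)
m=np.zeros(im.shape[:2],np.uint8);cv2.drawContours(m,[b],-1,255,-1)
d=((cv2.cvtColor(im,cv2.COLOR_RGB2HSV)[:,:,2]<45)&(cv2.erode(m,np.ones((7,7)))>0)).astype(np.uint8)
n,_,s,ce=cv2.connectedComponentsWithStats(d)
P=np.array([cast(c,ce[k],.095) for k in range(1,n) if s[k,4]>30]);print(P,P.mean(0))
im=bot.read_camera('side');cv2.imwrite('pics/s10c.png',cv2.resize(im[200:340,90:260,::-1],None,fx=4,fy=4,interpolation=cv2.INTER_CUBIC))
im=bot.read_camera('top')
for b in blobs(im,'green'): print(cv2.minAreaRect(b))
goto([.529,.203,.24],-108)
"
```

```text
[[0.54617963 0.19775734 0.095     ]
 [0.51184023 0.20890806 0.095     ]] [0.52900993 0.2033327  0.095     ]
((311.28662109375, 153.52548217773438), (18.792278289794922, 24.435604095458984), 16.389541625976562)
t 14.6 pos [0.5285 0.2033 0.2391] jaw -108.01 axis [-0.002 -0.    -1.   ] F [ 0.4 -0.6 -0.1] w 1.001 q [-0.55  0.57  0.23  1.76 -0.17  0.84 -2.13]
 dp [ 0.0002 -0.0009  0.0006] twist -0.0
```

View pics/s10c.png

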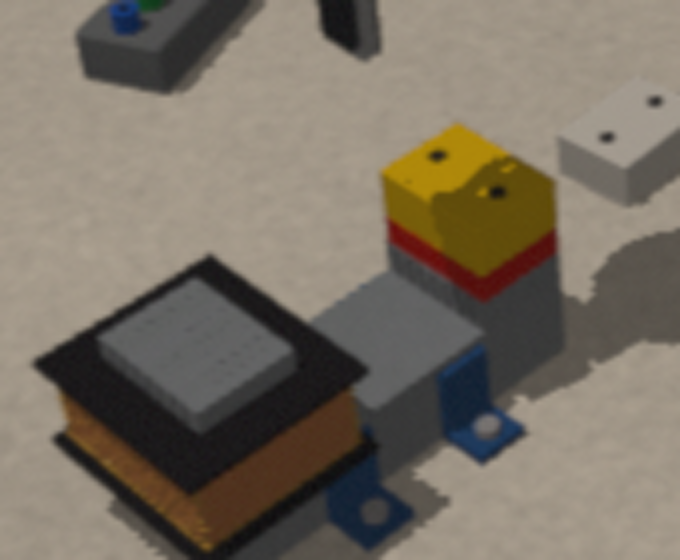

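View pics/w10.png

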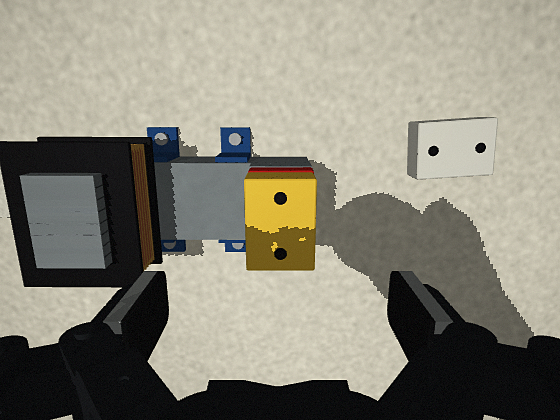

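The side view shows the stack flush with the short leg on every visible edge, and the gripper is clear of it. I'm handing in the job.

```bash
python3 -c "
from cell import bot
print(bot.close_job())"
```

```text
the job is handed in; nothing more can be done
None
```

I stacked the red spacer (15 mm) and then the yellow one (25 mm) on the short leg, which makes up the 40 mm step. I handed the job in at about 14.6 s of the 56 s allowed.

**Position:** The yellow spacer's centre measured (0.529, 0.203) m and its line about -18°. My seat estimate was (0.529, 0.203) m and -18°. The separate seat readings differed by 2–4 mm, well inside the 15 mm limit. The red spacer measured (0.528, 0.202) m and -18° once it was placed.

**Stack:** The last side and wrist pictures show both spacers flat and flush with the leg, with the gripper open and clear above them. I did not measure the final heights directly. They follow from the TCP heights when each spacer touched down, which matched a proper stack to within about 1 mm.

**Green spacer:** It was not moved. Its position in the top camera differed by only about 0.1 pixel from the start.

**Forces:** The highest wrist force I read was about 6 N. No check failed.

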